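Walk the sticky lid of the sweets case home and turn the catch

TASK

Close the sweets case for the night: its glazed lid sticks in the two tracks and binds when it goes askew, so push it away along the tracks by working at its two ends in turn, gently and never forcing it when it binds, until it is fully home against the far board at both ends. Then swing the small brass turn-button round behind the lid's near edge so that the lid is locked shut, and leave the goods standing beside the case alone.

Things in the scene. Friction and masses are not known exactly. Their poses are not given: they have to be found in the camera images.
- case: wooden counter-top sweets case, fixed, 330 mm deep (x), 410 wide (y), 142 high. Origin: centre of its underside; x points away from the robot, the way the lid closes. Near half: deck at height 75, lid parked above; far half: open well of sweets. Tracks along x at y = +-180 mm (26 wide, top at 120.5) hold the lid's ends in. The rubber strip on the far board, face at x = +150 mm, is the stop.
- lid: glazed lid, a flat slab 140 mm deep (x), 320 wide (y), from 105 to 129 mm above the counter, about 0.85 kg; nothing to grip, cannot be lifted out. Origin: centre of its underside; x points away from the robot. Glides 70 mm long run in the tracks with 1 to 2 mm side play; it must slide 78 to 102 mm in the case's +x. Sugar makes left and right track stick in different, unknown places.
- lid_left (a point): centre of the left (+y) brass thumb plate on the lid's near face, 120 mm left of the middle, 117 mm above the counter: a place to push. The 24 mm high face is free behind and the deck lies 30 mm below it, so closed fingers reach down behind it. Pushing one end along takes about 4 to 14 N, up to some 25 N to free it when jammed; more than 30 N would strain the pane.
- lid_right (a point): centre of the right (-y) thumb plate, 120 mm right of the middle, 117 mm above the counter. Pushed at one end only, or at the middle, the lid turns askew until one plate leads the other by some 6 to 16 mm along the track, the play differing from case to case, and binds: the force then climbs steeply at once. Pushing the end that lags frees it, the more easily the more gently it was jammed.
- home_left (a point): where lid_left is when the lid is fully home: at (10, 120, 117) mm in the case's frame.
- home_right (a point): where lid_right is when the lid is fully home: at (10, -120, 117) mm in the case's frame.
- catch_pivot (a point): pivot (vertical axis) of the brass turn-button on top of the left track, at (0, 180, 129) mm in the case's frame. The button is a bar 12 mm wide reaching 48 mm from the pivot to its round end, 123 to 135 mm above the counter, with a hub 18 mm across.
- catch (a joint): angle of the turn-button. 0: its bar points to the case's -x (towards the robot, along the track, clear of the lid); it grows counter-clockwise seen from above; 1.57, its stop: the bar points to the case's -y, across behind the lid's near face, 4 mm off it when the lid is home, and locks it. Starts at -0.6 to 0.05; 0.06 N m of friction; stays where it is left.
- jar: closed amber glass jar of sweets, 80 mm across, 125 mm high, standing to the right of the case; leave alone. Origin: centre of its underside.
- packet: pale paper packet with a cardboard band, 50 x 90 x 110 mm (x, y, z), standing to the right of the case; leave alone. Origin: centre of its underside.
- tin: round red tin 90 mm across, 60 mm high, standing to the left of the case; leave alone. Origin: centre of its underside.

How it is judged:
By the outcome, as a careful person would: the job done as asked, in the order asked, and still so for the second after the job is handed in, with the robot touching nothing.
It also fails if it takes over 72 s, if anything falls off the work surface, if the arm or the gripper's body presses on something with over 40 N, if the wrist force passes 120 N, or if a joint passes its speed limit or range.

ROBOT

A 6-joint arm with a two-finger parallel gripper is mounted at the origin on the work surface. World frame = base frame: x ahead of the robot, y to its left, z up, the work surface at z = 0. Lengths are in m, angles in rad, forces in N, time in s.
With the tool pointing down it reaches from about 0.25 to 0.775 m from the base axis. Payload 4 kg.
Tool frame: the origin (TCP) lies midway between the tips of the shut fingers; the grasp point (between the pads) lies 19 mm behind it; z points along the fingers, y is the line along which they close (so a half turn about z gives the same grasp; the last joint's range is limited). The gripper opens to 85 mm and grips with 20 to 120 N. Pads are 22 mm wide; open, the fingers measure 114 mm over their backs; the gripper's body (76 mm by 85 mm) begins 54 mm behind the grasp point. The pads swing forward as they close: fully open they stand 13 mm farther back than shut.
Start: joints at [-0.103, 0.087, 1.371, -0, 1.684, -0.103], TCP at [0.55, -0, 0.231] pointing down, gripper open.
Joint ranges: [-3.1, 3.1], [-0.76, 2.03], [0.27, 2.55], [-1.08, 4.22], [0.17, 2.65], [-2.57, 2.57]. Speed limits (rad/s): [2.79, 2.79, 3.14, 3.14, 3.14, 3.14].

INTERFACE

Orientations are given as a unit quaternion [w, x, y, z].
In Python, from rig import * gives the robot as it stands. The module is installed in compiled form; this text tells all that it offers.
- The arm moves only by the tool step_arm, never from a script. Its argument "increments" is a list of rows, each a list of 7 numbers: the opening, from 0 (shut) to 1 (fully open), then the shift along the tool's x, y, z in cm, then the turn, a rotation vector about the tool's x, y, z in rad. In form: [[hand, dx, dy, dz, ax, ay, az], ...]. A call has 1 to 5 rows; each row is the pose to reach, as a shift and turn from the pose commanded when the call began, along the tool's axes at that moment; what a row does not reach only later rows make up. A row lasts 1/8 s, in which the tool goes at most 62.5 mm and 10.7 degrees, less where a joint would pass 70% of its speed; a pose out of reach is approached as far as the arm can. A call with a gripper value outside its range is refused whole. The fingers move at their own pace and stop on an object; "force" is the grip in N (left out, the last holds). Time passes only in rows, so rows that repeat a pose let the fingers close. It gives the time, the measured TCP pose, the force, the opening and the grip force at its end, in the units of the state.
- get_obs(): the state, without advancing time (a new reading comes with each control period).
- camera(name): name is "scene" or "side" or "wrist"; returns a dict with "color" (420x560x3 uint8, red, green, blue), "K" (3x3 intrinsics, pixels), "position" and "attitude" of the camera in the world. Camera axes: x right, y up, looking along -z (the intrinsics and any distortion apply to the point x, -y, -z); pixel columns grow to the right and rows downward; lengths in m; the calibration is good to about 2 mm. The wrist camera is an equidistant fisheye: a pixel r from the principal point sees the ray r / f radians off the axis. A picture is of the moment at which its call begins. There is no depth.
- sign_off(): hands the job in; it is judged then, once.
Trained networks look in a picture, given as the dict that the camera call returned (one of the last four; its "shot" number tells which), for a name from the list of things; names that differ only in an ending like _2 or _b are one class to them, and where a whole thing is asked for, a point or a joint stands for the part that bears it (a point fixed in the world has none). Each returns a list of dicts, best first, with "score" (0 to 1); they miss things now and then, are a little off and sometimes report something else, mostly with a low value. They report only what shows in the picture. A call takes as long as a camera call.
- outline_of(picture, query): "pixels" (420x560 bool, what is visible of it).
- pinpoint(picture, query): "position" ([x, y, z] in m, in world coordinates, good to about 4 mm: a listed point, or the origin of a listed thing).
The state is a dict: "clock": time; "qpos": joint angles; "dq": joint speeds; "effort": joint torques, N m; "tool_pos": TCP position; "eef_rot": TCP orientation; "contact_force": force on the tool from outside, world axes, zero at the start; "wrist_torque": the same for the moment, N m; "finger_gap": opening from 0.0 (shut) to 1.0 (fully open); "gripper_force": force on a finger pad.
Only numpy, scipy, OpenCV 4.12 (cv2) and the standard library are available. Lean on these libraries where they do the work, as an engineer would, in place of code of your own. Each camera call takes 0.05 s, during which the arm holds its last target. There are 200 camera calls.

## Working session

There is one attempt and no reset: what is moved stays moved. The work goes in short steps, Python scripts to look and compute and a tool call to move; the robot and the scene stay as the last step left them, time stands still between calls to the robot, and variables do not carry over. Pictures are saved under pics/ and viewed, at most 10 in all, crops included, and the job is handed in when it is done.

Besides the shell and the picture viewer there is one more tool, called after ">>>" in YAML: its name, and indented under it one key for each argument. step_arm: Moves the arm, as the interface text tells. Its arguments: {"type":"object","properties":{"increments":{"type":"array"},"force":{"type":"number"}},"required":["increments"]}

```bash
mkdir -p pics; cat > h.py <<'E'
from rig import *
import numpy as np, cv2
from scipy.spatial.transform import Rotation as R
def rot(q): return R.from_quat([q[1],q[2],q[3],q[0]])
def save(p,n): cv2.imwrite('pics/'+n,p['color'][:,:,::-1])
E
python3 - <<'E'
from h import *
o=get_obs(); print(o['clock'],o['tool_pos'],o['eef_rot'],o['finger_gap'],o['contact_force'])
ims=[]
for n in ['scene','side']:
    p=camera(n); save(p,n+'0.png')
    for q in ['case','lid','lid_left','lid_right','home_left','home_right','catch_pivot','catch','jar','packet','tin']:
        try:
            r=pinpoint(p,q); print(n,q,[(np.round(x['position'],4).tolist(),round(x['score'],2)) for x in r[:2]])
        except Exception as e: print(n,q,e)
E
```

```text
0.0 [5.49494790e-01 6.96172686e-05 2.30110010e-01] [-0.00089393  0.7070897   0.70712294 -0.00070896] 1.0005717002044363 [-0.19429932  0.04019635  0.81059293]
scene case [([0.6079, 0.0368, -0.0001], 0.65), ([0.5439, 0.1673, 0.1213], 0.5)]
scene lid [([0.6013, 0.0343, 0.1013], 0.8)]
scene lid_left [([0.5452, 0.1652, 0.1204], 0.96)]
scene lid_right [([0.524, -0.0776, 0.1153], 0.74)]
scene home_left []
scene home_right []
scene catch_pivot [([0.6248, 0.2101, 0.1282], 0.59)]
scene catch it knows: case, catch_pivot, home_left, home_right, jar, lid, lid_left, lid_right, packet, tin
scene jar []
scene packet [([0.4819, -0.2751, -0.0023], 0.91)]
scene tin [([0.6797, 0.3636, -0.0044], 0.77)]
side case []
side lid [([0.6016, 0.0373, 0.1023], 0.73)]
side lid_left [([0.5419, 0.1658, 0.1168], 0.85)]
side lid_right [([0.5225, -0.0753, 0.1192], 0.56)]
side home_left []
side home_right []
side catch_pivot []
side catch it knows: case, catch_pivot, home_left, home_right, jar, lid, lid_left, lid_right, packet, tin
side jar [([0.6421, -0.317, 0.0009], 0.88)]
side packet [([0.6426, -0.3196, -0.004], 0.65)]
side tin [([0.6749, 0.3579, -0.0025], 0.56)]
```

View pics/scene0.png

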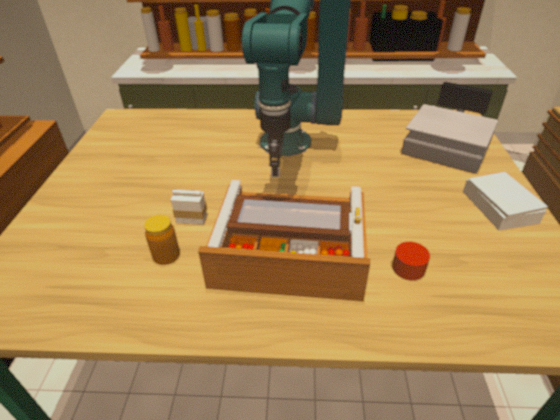

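View pics/side0.png

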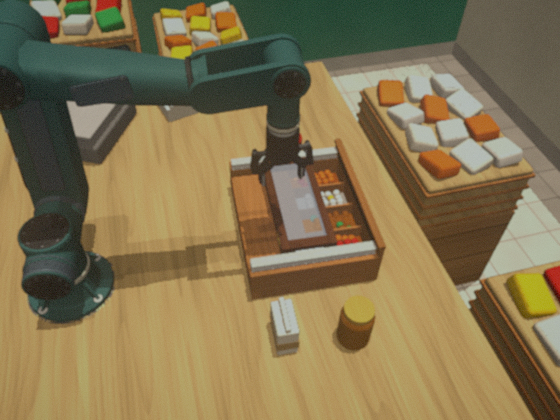

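The scene view, from the far side, shows the case at about (290,240), the lid parked in the near half, and the brass button near (357,213). The jar and packet are at the left of the image and the tin at the right. The side view shows the gripper over the left part of the lid. I'll zoom in to fit the case pose.

```bash
python3 - <<'E'
import cv2
a=cv2.imread('pics/scene0.png')[170:310,195:385]; cv2.imwrite('pics/sc.png',cv2.resize(a,None,fx=4,fy=4,interpolation=cv2.INTER_CUBIC))
a=cv2.imread('pics/side0.png')[135:295,220:390]; cv2.imwrite('pics/sd.png',cv2.resize(a,None,fx=3.7,fy=3.7,interpolation=cv2.INTER_CUBIC))
E
```

```text
(no output)
```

View pics/sc.png

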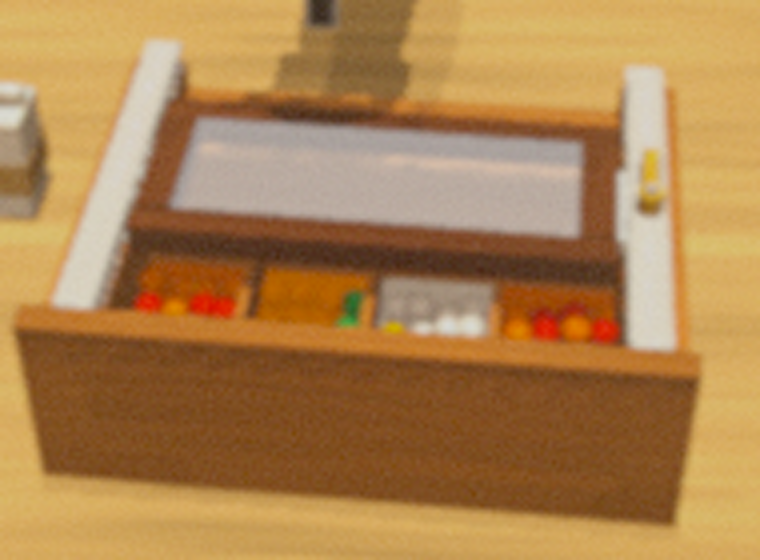

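View pics/sd.png

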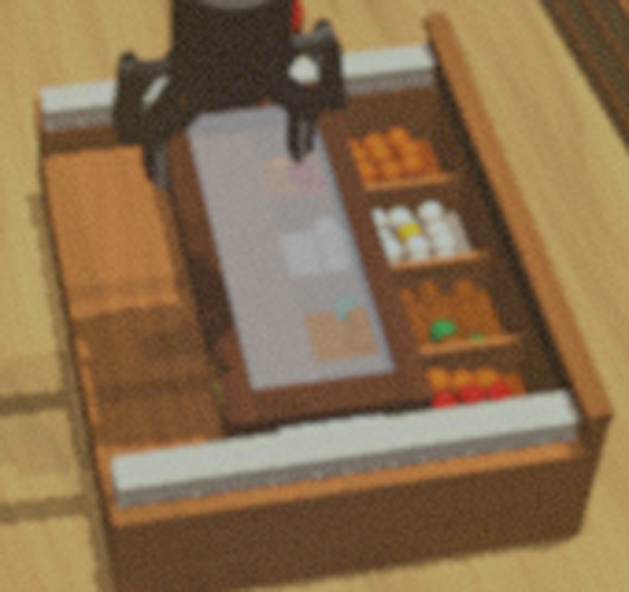

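The scene crop shows the far board's bottom corners at crop (45,472) and (673,522), and its top corners at (18,325) and (697,378). The track's near ends are at (147,42)/(181,42) and (626,68)/(662,68), and the button's hub is at (650,193) with its tip at (652,152). I'll fit the case pose to these.

```bash
cat >> h.py <<'E'
def att(p):
    a=np.array(p['attitude'],float); return a if a.shape==(3,3) else rot(a).as_matrix()
def proj(p,P):
    c=(np.atleast_2d(P)-p['position'])@att(p); K=p['K']
    v=np.c_[c[:,0],-c[:,1],-c[:,2]]@K.T
    return v[:,:2]/v[:,2:]
def ray_z(p,uv,z):
    K=p['K']; d=np.array([(uv[0]-K[0,2])/K[0,0],-(uv[1]-K[1,2])/K[1,1],-1.]); d=att(p)@d
    t=(z-p['position'][2])/d[2]; return p['position']+t*d
E
python3 - <<'E'
from h import *
from scipy.optimize import least_squares
p=camera('scene'); s=camera('side')
A=np.array([[45,472,165,-205,0],[673,522,165,205,0],[18,328,165,-205,142],[697,379,165,205,142],[147,42,-165,-193,120.5],[181,42,-165,-167,120.5],[626,68,-165,167,120.5],[662,68,-165,193,120.5]],float)
B=np.array([[40,92,-165,193,120.5],[112,458,-165,-167,120.5],[118,488,-165,-193,120.5],[608,415,165,-205,142],[432,18,165,205,142]],float)
ua=A[:,:2]/4+[195,170]; ub=B[:,:2]/3.7+[220,135]
def W(q,P): 
    r=R.from_euler('z',q[2]).as_matrix(); return P/1000@r.T+[q[0],q[1],0]
f=lambda q:np.r_[(proj(p,W(q,A[:,2:]))-ua).ravel(),(proj(s,W(q,B[:,2:]))-ub).ravel()]
r=least_squares(f,[.63,.03,-.08],loss='soft_l1'); print(r.x); print(f(r.x).reshape(-1,2).round(1))
q=r.x
C=np.array([[0,180,129],[10,120,117],[10,-120,117]]);print(W(q,C).round(4))
for uv in [(650,193),(651,152)]:
    w=ray_z(p,np.array(uv)/4+[195,170],.135); print(w, (R.from_euler('z',-q[2]).as_matrix()@(w-[q[0],q[1],0])).round(4))
L=np.array([[.5435,.1655,.117],[.523,-.0765,.117]]);print(((L-[q[0],q[1],0])@R.from_euler('z',q[2]).as_matrix()).round(4))
E
```

```text
[ 0.61691413  0.03499336 -0.07300418]
[[-1.2  1.8]
 [ 0.5  2.5]
 [-2.6 -0.7]
 [ 1.4 -0.6]
 [-0.1 -0.8]
 [-0.2 -0.3]
 [-0.1 -0.7]
 [-0.2 -0.2]
 [-1.  -1.1]
 [-1.2 -0. ]
 [-1.2  0.6]
 [ 2.4 -1.2]
 [ 3.9 -2.4]]
[[ 0.63    0.2145  0.129 ]
 [ 0.6356  0.1539  0.117 ]
 [ 0.6181 -0.0854  0.117 ]]
[0.62653612 0.2145433  0.135     ] [-0.0035  0.1798  0.135 ]
[0.58375199 0.21932439 0.135     ] [-0.0465  0.1814  0.135 ]
[[-0.0827  0.1248  0.117 ]
 [-0.0855 -0.118   0.117 ]]
```

>>> step_arm:
  increments:
    - [0,5,-3.2,0,0,0,0.073]
    - [0,10.5,-3.2,2,0,0,0.073]
    - [0,16.2,-3.2,6,0,0,0.073]
    - [0,16.2,-3.2,7,0,0,0.073]
    - [0,16.2,-3.2,7,0,0,0.073]
  force: 60

```text
clock: 1.82
tool_pos: [0.5172, 0.1618, 0.1599]
eef_rot: [-0.001, 0.732, 0.681, -0.002]
contact_force: [0.2, -0.2, 0.5]
finger_gap: -0.003
gripper_force: 0.0
```

```bash
python3 - <<'E'
from h import *
o=get_obs(); print(o['clock'],o['tool_pos'],o['eef_rot'],o['finger_gap'],o['contact_force'])
p=camera('wrist'); save(p,'w0.png'); s=camera('side'); 
for n,pp in(('w',p),('s',s)):
  for q in ['lid','lid_left','lid_right','catch_pivot','case']:
    r=pinpoint(pp,q); print(n,q,[(np.round(x['position'],4).tolist(),round(x['score'],2)) for x in r[:2]])
E
```

```text
1.825 [0.51718706 0.16184519 0.15987466] [-5.13426772e-04  7.32085102e-01  6.81211232e-01 -1.54843636e-03] -0.0027268010985091315 [ 0.15312764 -0.16068049  0.45666837]
w lid [([0.6011, 0.0369, 0.1112], 0.61)]
w lid_left [([0.5417, 0.1612, 0.1178], 0.58)]
w lid_right []
w catch_pivot [([0.6253, 0.2166, 0.1291], 0.83)]
w case []
s lid [([0.599, 0.038, 0.1017], 0.94)]
s lid_left [([0.5449, 0.165, 0.1198], 0.62)]
s lid_right [([0.5203, -0.0774, 0.1145], 0.64)]
s catch_pivot [([0.6252, 0.2163, 0.1279], 0.6), ([0.4852, -0.2774, -0.0022], 0.43)]
s case []
```

View pics/w0.png

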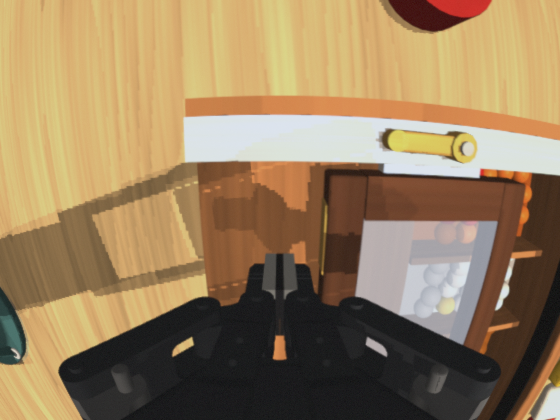

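The wrist view shows the shut fingers at (280,270) behind the lid's near face, which is at column 325. The plate is at (322,240), and the button at (430,145) points back along the track at an angle of about 0. I'll lower and feel for contact.

>>> step_arm:
  increments:
    - [0,0,0,4,0,0,0]
    - [0,0,0,6.4,0,0,0]
    - [0,0,0,6.4,0,0,0]
    - [0,0,0.3,6.4,0,0,0]
    - [0,0,0.5,6.4,0,0,0]

```text
clock: 3.05
tool_pos: [0.5244, 0.1619, 0.0992]
eef_rot: [0.001, 0.732, 0.681, 0.002]
contact_force: [-0.2, -0.3, -0.0]
finger_gap: -0.0
gripper_force: 0.0
```

>>> step_arm:
  increments:
    - [0,0,0.2,0,0,0,0]
    - [0,0,0.4,0,0,0,0]

```text
clock: 3.3
tool_pos: [0.5275, 0.1614, 0.098]
eef_rot: [0.0, 0.732, 0.681, 0.001]
contact_force: [1.1, 0.5, 0.9]
finger_gap: -0.001
gripper_force: 0.0
```

>>> step_arm:
  increments:
    - [0,0,0.2,0,0,0,0]
    - [0,0,0.3,0,0,0,0]

```text
clock: 3.55
tool_pos: [0.5297, 0.1611, 0.0974]
eef_rot: [-0.0, 0.732, 0.681, -0.0]
contact_force: [-2.7, -0.2, 1.6]
finger_gap: 0.001
gripper_force: 1.2
```

>>> step_arm:
  increments:
    - [0,0,0.2,0,0,0,0]

```text
clock: 3.68
tool_pos: [0.5315, 0.1613, 0.0974]
eef_rot: [-0.001, 0.732, 0.681, -0.0]
contact_force: [-3.5, 1.7, 2.0]
finger_gap: 0.0
gripper_force: 1.4
```

>>> step_arm:
  increments:
    - [0,0,0.1,0,0,0,0]
    - [0,0,0.2,0,0,0,0]
    - [0,0,0.3,0,0,0,0]

```text
clock: 4.05
tool_pos: [0.5347, 0.1611, 0.0971]
eef_rot: [-0.0, 0.732, 0.681, -0.0]
contact_force: [-3.4, 3.0, 0.1]
finger_gap: 0.003
gripper_force: 1.7
```

>>> step_arm:
  increments:
    - [0,0,-1.5,0,0,0,0]
    - [0,-6,-1.5,0,0,0,0]
    - [0,-12,-1.5,0,0,0,0]
    - [0,-18,-1.5,0,0,0,0]
    - [0,-24,-1.5,0,0,0,0]

```text
clock: 4.68
tool_pos: [0.5017, -0.0796, 0.0976]
eef_rot: [0.001, 0.732, 0.681, -0.0]
contact_force: [1.0, -0.2, -0.8]
finger_gap: -0.004
gripper_force: 0.0
```

>>> step_arm:
  increments:
    - [0,0,0,0,0,0,0]
    - [0,0,0.2,0,0,0,0]
    - [0,0,0.4,0,0,0,0]
    - [0,0,0.6,0,0,0,0]

```text
clock: 5.18
tool_pos: [0.5088, -0.0766, 0.0973]
eef_rot: [0.0, 0.732, 0.682, 0.0]
contact_force: [-0.8, 0.7, 0.5]
finger_gap: -0.003
gripper_force: 0.0
```

>>> step_arm:
  increments:
    - [0,0,0.2,0,0,0,0]

```text
clock: 5.3
tool_pos: [0.5108, -0.0772, 0.0973]
eef_rot: [0.0, 0.732, 0.681, -0.0]
contact_force: [0.0, 0.3, 0.3]
finger_gap: -0.0
gripper_force: 0.3
```

>>> step_arm:
  increments:
    - [0,0,0.2,0,0,0,0]

```text
clock: 5.42
tool_pos: [0.5109, -0.0772, 0.0973]
eef_rot: [-0.002, 0.732, 0.681, -0.001]
contact_force: [-8.2, 2.5, 5.7]
finger_gap: -0.002
gripper_force: 4.6
```

>>> step_arm:
  increments:
    - [0,0,0.1,0,0,0,0]

```text
clock: 5.55
tool_pos: [0.5109, -0.0772, 0.0973]
eef_rot: [-0.003, 0.732, 0.681, -0.002]
contact_force: [-11.1, 2.5, 6.8]
finger_gap: -0.0
gripper_force: 5.6
```

>>> step_arm:
  increments:
    - [0,0,0.1,0,0,0,0]

```text
clock: 5.68
tool_pos: [0.5124, -0.0777, 0.0973]
eef_rot: [-0.002, 0.732, 0.681, -0.002]
contact_force: [-5.6, -0.3, 2.8]
finger_gap: 0.001
gripper_force: 2.9
```

>>> step_arm:
  increments:
    - [0,0,0.1,0,0,0,0]

```text
clock: 5.8
tool_pos: [0.5137, -0.0781, 0.0972]
eef_rot: [-0.002, 0.732, 0.681, -0.002]
contact_force: [-6.1, 0.5, 3.4]
finger_gap: 0.002
gripper_force: 3.2
```

>>> step_arm:
  increments:
    - [0,0,0.15,0,0,0,0]
    - [0,0,0.3,0,0,0,0]
    - [0,0,0.45,0,0,0,0]

```text
clock: 6.18
tool_pos: [0.5182, -0.0789, 0.0973]
eef_rot: [-0.001, 0.732, 0.681, -0.002]
contact_force: [-6.1, -0.6, 4.0]
finger_gap: 0.0
gripper_force: 3.3
```

>>> step_arm:
  increments:
    - [0,0,0.15,0,0,0,0]
    - [0,0,0.3,0,0,0,0]

```text
clock: 6.42
tool_pos: [0.5212, -0.0793, 0.0973]
eef_rot: [-0.001, 0.732, 0.681, -0.002]
contact_force: [-6.9, -2.6, 4.0]
finger_gap: -0.002
gripper_force: 3.3
```

>>> step_arm:
  increments:
    - [0,0,0.15,0,0,0,0]
    - [0,0,0.25,0,0,0,0]

```text
clock: 6.68
tool_pos: [0.5236, -0.0795, 0.0973]
eef_rot: [-0.001, 0.732, 0.681, -0.002]
contact_force: [-6.9, -2.3, 3.8]
finger_gap: -0.005
gripper_force: 3.6
```

>>> step_arm:
  increments:
    - [0,0,-1.3,0,0,0,0]
    - [0,6,-1.3,0,0,0,0]
    - [0,12,-1.3,0,0,0,0]
    - [0,18,-1.3,0,0,0,0]
    - [0,24,-1.3,0,0,0,0]

```text
clock: 7.3
tool_pos: [0.5297, 0.1631, 0.0976]
eef_rot: [0.0, 0.732, 0.681, 0.001]
contact_force: [0.6, -0.2, 0.3]
finger_gap: -0.0
gripper_force: 0.0
```

>>> step_arm:
  increments:
    - [0,0,0.2,0,0,0,0]
    - [0,0,0.4,0,0,0,0]
    - [0,0,0.6,0,0,0,0]
    - [0,0,0.8,0,0,0,0]

```text
clock: 7.8
tool_pos: [0.5383, 0.1591, 0.0974]
eef_rot: [0.0, 0.733, 0.68, 0.0]
contact_force: [-0.1, -0.9, -0.9]
finger_gap: -0.0
gripper_force: 0.0
```

>>> step_arm:
  increments:
    - [0,0,0.15,0,0,0,0]

```text
clock: 7.92
tool_pos: [0.5394, 0.1593, 0.0974]
eef_rot: [-0.0, 0.733, 0.68, -0.0]
contact_force: [-3.2, -0.6, 2.3]
finger_gap: -0.004
gripper_force: 1.6
```

>>> step_arm:
  increments:
    - [0,0,0.15,0,0,0,0]

```text
clock: 8.05
tool_pos: [0.5406, 0.1595, 0.0973]
eef_rot: [-0.0, 0.733, 0.681, -0.001]
contact_force: [-2.6, -1.4, 1.1]
finger_gap: -0.002
gripper_force: 1.0
```

>>> step_arm:
  increments:
    - [0,0,0.2,0,0,0,0]
    - [0,0,0.4,0,0,0,0]
    - [0,0,0.6,0,0,0,0]

```text
clock: 8.43
tool_pos: [0.5466, 0.1603, 0.0973]
eef_rot: [-0.001, 0.732, 0.681, -0.0]
contact_force: [-4.5, 1.1, 1.8]
finger_gap: -0.003
gripper_force: 1.9
```

>>> step_arm:
  increments:
    - [0,0,-1.4,0,0,0,0]
    - [0,-6,-1.4,0,0,0,0]
    - [0,-12,-1.4,0,0,0,0]
    - [0,-18,-1.4,0,0,0,0]
    - [0,-24,-1.4,0,0,0,0]

```text
clock: 9.05
tool_pos: [0.5151, -0.08, 0.0976]
eef_rot: [0.001, 0.732, 0.681, 0.001]
contact_force: [0.3, -0.5, 0.3]
finger_gap: 0.008
gripper_force: 0.0
```

>>> step_arm:
  increments:
    - [0,0,0.2,0,0,0,0]
    - [0,0,0.4,0,0,0,0]
    - [0,0,0.6,0,0,0,0]
    - [0,0,0.8,0,0,0,0]

```text
clock: 9.55
tool_pos: [0.5238, -0.0776, 0.0973]
eef_rot: [0.0, 0.732, 0.682, 0.0]
contact_force: [-0.5, -0.5, -0.3]
finger_gap: -0.0
gripper_force: 0.0
```

>>> step_arm:
  increments:
    - [0,0,0.15,0,0,0,0]

```text
clock: 9.68
tool_pos: [0.5252, -0.0782, 0.0973]
eef_rot: [-0.0, 0.732, 0.681, 0.0]
contact_force: [-0.2, 0.2, 0.9]
finger_gap: 0.001
gripper_force: 0.7
```

>>> step_arm:
  increments:
    - [0,0,0.15,0,0,0,0]
    - [0,0,0.25,0,0,0,0]

```text
clock: 9.93
tool_pos: [0.5259, -0.0784, 0.0973]
eef_rot: [-0.002, 0.732, 0.681, -0.001]
contact_force: [-6.6, 2.0, 3.9]
finger_gap: -0.004
gripper_force: 3.1
```

>>> step_arm:
  increments:
    - [0,0,0.15,0,0,0,0]
    - [0,0,0.3,0,0,0,0]
    - [0,0,0.5,0,0,0,0]

```text
clock: 10.3
tool_pos: [0.5306, -0.0798, 0.0973]
eef_rot: [-0.001, 0.732, 0.681, -0.002]
contact_force: [-5.8, -0.8, 3.2]
finger_gap: -0.001
gripper_force: 3.2
```

>>> step_arm:
  increments:
    - [0,0,0.2,0,0,0,0]
    - [0,0,0.4,0,0,0,0]
    - [0,0,0.6,0,0,0,0]

```text
clock: 10.68
tool_pos: [0.536, -0.0813, 0.0973]
eef_rot: [-0.001, 0.733, 0.681, -0.003]
contact_force: [-8.1, -3.5, 4.2]
finger_gap: -0.001
gripper_force: 4.2
```

>>> step_arm:
  increments:
    - [0,0,0.15,0,0,0,0]

```text
clock: 10.8
tool_pos: [0.5374, -0.0819, 0.0973]
eef_rot: [-0.001, 0.733, 0.681, -0.003]
contact_force: [-9.1, -4.5, 3.7]
finger_gap: -0.004
gripper_force: 4.4
```

>>> step_arm:
  increments:
    - [0,0,-1.3,0,0,0,0]
    - [0,6,-1.3,0,0,0,0]
    - [0,12,-1.3,0,0,0,0]
    - [0,18,-1.3,0,0,0,0]
    - [0,24,-1.3,0,0,0,0]

```text
clock: 11.42
tool_pos: [0.5442, 0.1622, 0.0976]
eef_rot: [0.0, 0.732, 0.681, 0.001]
contact_force: [0.2, -1.1, -0.5]
finger_gap: 0.0
gripper_force: 0.0
```

>>> step_arm:
  increments:
    - [0,0,0.2,0,0,0,0]
    - [0,0,0.4,0,0,0,0]
    - [0,0,0.6,0,0,0,0]

```text
clock: 11.8
tool_pos: [0.5501, 0.1586, 0.0972]
eef_rot: [-0.001, 0.733, 0.68, -0.0]
contact_force: [-2.6, 2.1, 1.1]
finger_gap: -0.003
gripper_force: 1.3
```

>>> step_arm:
  increments:
    - [0,0,0.2,0,0,0,0]

```text
clock: 11.92
tool_pos: [0.552, 0.1587, 0.0972]
eef_rot: [-0.001, 0.733, 0.68, -0.0]
contact_force: [-2.7, 2.6, 0.4]
finger_gap: 0.001
gripper_force: 1.1
```

>>> step_arm:
  increments:
    - [0,0,0.2,0,0,0,0]

```text
clock: 12.05
tool_pos: [0.5543, 0.1587, 0.0972]
eef_rot: [-0.0, 0.733, 0.68, -0.0]
contact_force: [-2.5, 1.5, -0.6]
finger_gap: 0.002
gripper_force: 1.1
```

>>> step_arm:
  increments:
    - [0,0,0.2,0,0,0,0]
    - [0,0,0.4,0,0,0,0]
    - [0,0,0.6,0,0,0,0]

```text
clock: 12.42
tool_pos: [0.5605, 0.1589, 0.0972]
eef_rot: [-0.0, 0.732, 0.681, -0.0]
contact_force: [-2.1, 1.8, 1.0]
finger_gap: 0.002
gripper_force: 1.1
```

>>> step_arm:
  increments:
    - [0,0,-1.4,0,0,0,0]
    - [0,-6,-1.4,0,0,0,0]
    - [0,-12,-1.4,0,0,0,0]
    - [0,-18,-1.4,0,0,0,0]
    - [0,-24,-1.4,0,0,0,0]

```text
clock: 13.05
tool_pos: [0.5283, -0.0815, 0.0979]
eef_rot: [0.001, 0.732, 0.681, 0.0]
contact_force: [0.7, 0.4, 0.7]
finger_gap: 0.001
gripper_force: 0.0
```

>>> step_arm:
  increments:
    - [0,0,0.2,0,0,0,0]
    - [0,0,0.4,0,0,0,0]
    - [0,0,0.6,0,0,0,0]
    - [0,0,0.8,0,0,0,0]

```text
clock: 13.55
tool_pos: [0.5372, -0.0786, 0.0973]
eef_rot: [0.0, 0.732, 0.682, 0.0]
contact_force: [-0.8, 0.6, 0.1]
finger_gap: -0.003
gripper_force: 0.0
```

>>> step_arm:
  increments:
    - [0,0,0.2,0,0,0,0]

```text
clock: 13.68
tool_pos: [0.5392, -0.0792, 0.0973]
eef_rot: [0.0, 0.732, 0.681, -0.0]
contact_force: [-0.1, -0.4, 0.1]
finger_gap: 0.003
gripper_force: 0.0
```

>>> step_arm:
  increments:
    - [0,0,0.15,0,0,0,0]

```text
clock: 13.8
tool_pos: [0.5399, -0.0794, 0.0972]
eef_rot: [-0.001, 0.732, 0.681, -0.0]
contact_force: [-5.4, 1.5, 2.4]
finger_gap: 0.004
gripper_force: 2.4
```

>>> step_arm:
  increments:
    - [0,0,0.15,0,0,0,0]

```text
clock: 13.92
tool_pos: [0.5404, -0.0796, 0.0973]
eef_rot: [-0.002, 0.732, 0.681, -0.001]
contact_force: [-6.7, 1.9, 4.6]
finger_gap: 0.003
gripper_force: 3.1
```

>>> step_arm:
  increments:
    - [0,0,0.2,0,0,0,0]
    - [0,0,0.4,0,0,0,0]
    - [0,0,0.6,0,0,0,0]

```text
clock: 14.3
tool_pos: [0.5461, -0.0811, 0.0973]
eef_rot: [-0.001, 0.732, 0.681, -0.002]
contact_force: [-6.3, -0.6, 3.7]
finger_gap: -0.002
gripper_force: 3.2
```

>>> step_arm:
  increments:
    - [0,0,0.2,0,0,0,0]
    - [0,0,0.4,0,0,0,0]

```text
clock: 14.55
tool_pos: [0.5501, -0.0817, 0.0973]
eef_rot: [-0.001, 0.733, 0.681, -0.002]
contact_force: [-5.1, -0.4, 4.1]
finger_gap: 0.001
gripper_force: 3.2
```

>>> step_arm:
  increments:
    - [0,0,0.2,0,0,0,0]

```text
clock: 14.68
tool_pos: [0.5517, -0.0822, 0.0973]
eef_rot: [-0.001, 0.733, 0.681, -0.003]
contact_force: [-8.2, -3.0, 4.4]
finger_gap: 0.003
gripper_force: 4.1
```

>>> step_arm:
  increments:
    - [0,0,-1.3,0,0,0,0]
    - [0,6,-1.3,0,0,0,0]
    - [0,12,-1.3,0,0,0,0]
    - [0,18,-1.3,0,0,0,0]
    - [0,24,-1.3,0,0,0,0]

```text
clock: 15.3
tool_pos: [0.5582, 0.1609, 0.0975]
eef_rot: [0.0, 0.732, 0.681, 0.001]
contact_force: [1.2, 0.5, -0.2]
finger_gap: -0.001
gripper_force: 0.0
```

>>> step_arm:
  increments:
    - [0,0,0.2,0,0,0,0]
    - [0,0,0.4,0,0,0,0]
    - [0,0,0.6,0,0,0,0]

```text
clock: 15.68
tool_pos: [0.5641, 0.1575, 0.0972]
eef_rot: [-0.001, 0.733, 0.68, -0.0]
contact_force: [-2.4, 1.7, 0.6]
finger_gap: -0.002
gripper_force: 1.2
```

>>> step_arm:
  increments:
    - [0,0,0.2,0,0,0,0]

```text
clock: 15.8
tool_pos: [0.566, 0.1576, 0.0972]
eef_rot: [-0.001, 0.733, 0.68, -0.0]
contact_force: [-1.5, 1.9, -0.3]
finger_gap: 0.0
gripper_force: 1.1
```

>>> step_arm:
  increments:
    - [0,0,0.2,0,0,0,0]

```text
clock: 15.92
tool_pos: [0.5683, 0.1577, 0.0973]
eef_rot: [-0.0, 0.733, 0.68, -0.0]
contact_force: [-2.2, 2.3, 1.0]
finger_gap: -0.0
gripper_force: 1.1
```

>>> step_arm:
  increments:
    - [0,0,0.2,0,0,0,0]
    - [0,0,0.4,0,0,0,0]
    - [0,0,0.6,0,0,0,0]

```text
clock: 16.3
tool_pos: [0.5744, 0.158, 0.0973]
eef_rot: [-0.0, 0.732, 0.681, -0.0]
contact_force: [-2.5, 3.1, -0.1]
finger_gap: -0.002
gripper_force: 1.3
```

>>> step_arm:
  increments:
    - [0,0,-1.4,0,0,0,0]
    - [0,-6,-1.4,0,0,0,0]
    - [0,-12,-1.4,0,0,0,0]
    - [0,-18,-1.4,0,0,0,0]
    - [0,-24,-1.4,0,0,0,0]

```text
clock: 16.92
tool_pos: [0.5422, -0.0826, 0.0978]
eef_rot: [0.001, 0.732, 0.681, -0.0]
contact_force: [0.2, -0.4, 1.0]
finger_gap: 0.002
gripper_force: 0.0
```

>>> step_arm:
  increments:
    - [0,0,0.25,0,0,0,0]
    - [0,0,0.5,0,0,0,0]
    - [0,0,0.75,0,0,0,0]
    - [0,0,0.9,0,0,0,0]

```text
clock: 17.42
tool_pos: [0.5522, -0.0797, 0.0973]
eef_rot: [0.0, 0.732, 0.682, 0.0]
contact_force: [0.2, 0.8, -0.5]
finger_gap: 0.001
gripper_force: 0.0
```

>>> step_arm:
  increments:
    - [0,0,0.2,0,0,0,0]

```text
clock: 17.55
tool_pos: [0.5541, -0.0803, 0.0973]
eef_rot: [-0.0, 0.732, 0.681, -0.0]
contact_force: [-0.2, 0.6, -0.8]
finger_gap: 0.001
gripper_force: 0.8
```

>>> step_arm:
  increments:
    - [0,0,0.15,0,0,0,0]

```text
clock: 17.68
tool_pos: [0.5541, -0.0803, 0.0972]
eef_rot: [-0.002, 0.732, 0.681, -0.001]
contact_force: [-5.6, 3.1, 3.3]
finger_gap: -0.003
gripper_force: 3.1
```

>>> step_arm:
  increments:
    - [0,0,0.15,0,0,0,0]

```text
clock: 17.8
tool_pos: [0.5554, -0.0807, 0.0972]
eef_rot: [-0.002, 0.732, 0.681, -0.001]
contact_force: [-6.6, 1.9, 2.8]
finger_gap: 0.003
gripper_force: 2.8
```

>>> step_arm:
  increments:
    - [0,0,0.2,0,0,0,0]
    - [0,0,0.4,0,0,0,0]
    - [0,0,0.6,0,0,0,0]

```text
clock: 18.18
tool_pos: [0.5612, -0.0822, 0.0972]
eef_rot: [-0.001, 0.732, 0.681, -0.002]
contact_force: [-6.3, -1.4, 3.0]
finger_gap: -0.001
gripper_force: 3.1
```

>>> step_arm:
  increments:
    - [0,0,0.2,0,0,0,0]
    - [0,0,0.35,0,0,0,0]

```text
clock: 18.42
tool_pos: [0.5643, -0.083, 0.0972]
eef_rot: [-0.001, 0.733, 0.681, -0.003]
contact_force: [-7.2, -3.0, 3.2]
finger_gap: 0.002
gripper_force: 3.8
```

>>> step_arm:
  increments:
    - [0,0,0.2,0,0,0,0]

```text
clock: 18.55
tool_pos: [0.566, -0.0837, 0.0972]
eef_rot: [-0.001, 0.733, 0.681, -0.003]
contact_force: [-7.7, -4.3, 3.2]
finger_gap: -0.003
gripper_force: 4.0
```

>>> step_arm:
  increments:
    - [0,0,-1.3,0,0,0,0]
    - [0,6,-1.3,0,0,0,0]
    - [0,12,-1.3,0,0,0,0]
    - [0,18,-1.3,0,0,0,0]
    - [0,24,-1.3,0,0,0,0]

```text
clock: 19.18
tool_pos: [0.5727, 0.1601, 0.0976]
eef_rot: [0.0, 0.732, 0.681, 0.001]
contact_force: [0.5, -0.4, -0.6]
finger_gap: -0.001
gripper_force: 0.0
```

>>> step_arm:
  increments:
    - [0,0,0.2,0,0,0,0]
    - [0,0,0.4,0,0,0,0]
    - [0,0,0.6,0,0,0,0]

```text
clock: 19.55
tool_pos: [0.5782, 0.1568, 0.0971]
eef_rot: [-0.001, 0.733, 0.68, -0.0]
contact_force: [-1.8, 1.9, 0.5]
finger_gap: 0.003
gripper_force: 1.1
```

>>> step_arm:
  increments:
    - [0,0,0.2,0,0,0,0]

```text
clock: 19.68
tool_pos: [0.5804, 0.1566, 0.0971]
eef_rot: [-0.001, 0.733, 0.68, -0.0]
contact_force: [-2.4, 1.5, 0.5]
finger_gap: -0.004
gripper_force: 1.2
```

>>> step_arm:
  increments:
    - [0,0,0.2,0,0,0,0]

```text
clock: 19.8
tool_pos: [0.5826, 0.1567, 0.0971]
eef_rot: [-0.001, 0.733, 0.68, -0.0]
contact_force: [-2.8, 1.1, 0.5]
finger_gap: -0.003
gripper_force: 1.3
```

Steady progress with low forces, so I'll run the same cycle again.

>>> step_arm:
  increments:
    - [0,0,0.2,0,0,0,0]
    - [0,0,0.4,0,0,0,0]
    - [0,0,0.6,0,0,0,0]

```text
clock: 20.18
tool_pos: [0.5887, 0.1569, 0.0971]
eef_rot: [-0.0, 0.732, 0.681, -0.0]
contact_force: [-3.3, 3.0, 0.3]
finger_gap: -0.0
gripper_force: 1.6
```

>>> step_arm:
  increments:
    - [0,0,-1.4,0,0,0,0]
    - [0,-6,-1.4,0,0,0,0]
    - [0,-12,-1.4,0,0,0,0]
    - [0,-18,-1.4,0,0,0,0]
    - [0,-24,-1.4,0,0,0,0]

```text
clock: 20.8
tool_pos: [0.557, -0.0839, 0.0982]
eef_rot: [0.002, 0.732, 0.681, 0.0]
contact_force: [-0.4, -0.8, -0.8]
finger_gap: 0.002
gripper_force: 0.0
```

>>> step_arm:
  increments:
    - [0,0,0.25,0,0,0,0]
    - [0,0,0.5,0,0,0,0]
    - [0,0,0.75,0,0,0,0]
    - [0,0,0.9,0,0,0,0]

```text
clock: 21.3
tool_pos: [0.5667, -0.0808, 0.0974]
eef_rot: [0.0, 0.732, 0.682, 0.0]
contact_force: [0.7, 0.4, -0.2]
finger_gap: -0.003
gripper_force: 0.0
```

>>> step_arm:
  increments:
    - [0,0,0.2,0,0,0,0]

```text
clock: 21.42
tool_pos: [0.5686, -0.0814, 0.0973]
eef_rot: [0.0, 0.732, 0.681, -0.0]
contact_force: [0.8, -1.1, 1.1]
finger_gap: 0.001
gripper_force: 0.0
```

>>> step_arm:
  increments:
    - [0,0,0.15,0,0,0,0]

```text
clock: 21.55
tool_pos: [0.5689, -0.0814, 0.0972]
eef_rot: [-0.001, 0.732, 0.681, -0.001]
contact_force: [-5.5, 2.5, 3.3]
finger_gap: -0.0
gripper_force: 2.7
```

>>> step_arm:
  increments:
    - [0,0,0.15,0,0,0,0]

```text
clock: 21.68
tool_pos: [0.5701, -0.0819, 0.0973]
eef_rot: [-0.001, 0.732, 0.681, -0.001]
contact_force: [-5.0, 0.5, 3.7]
finger_gap: -0.001
gripper_force: 2.6
```

>>> step_arm:
  increments:
    - [0,0,0.2,0,0,0,0]
    - [0,0,0.4,0,0,0,0]
    - [0,0,0.6,0,0,0,0]

```text
clock: 22.05
tool_pos: [0.5769, -0.0835, 0.0972]
eef_rot: [-0.0, 0.732, 0.681, -0.001]
contact_force: [-3.6, -2.1, 2.3]
finger_gap: -0.004
gripper_force: 2.0
```

>>> step_arm:
  increments:
    - [0,0,0.2,0,0,0,0]
    - [0,0,0.35,0,0,0,0]

```text
clock: 22.3
tool_pos: [0.5807, -0.0838, 0.0972]
eef_rot: [0.0, 0.733, 0.681, -0.001]
contact_force: [-5.6, -3.4, 2.4]
finger_gap: 0.001
gripper_force: 2.5
```

>>> step_arm:
  increments:
    - [0,0,0.2,0,0,0,0]

```text
clock: 22.42
tool_pos: [0.5826, -0.0841, 0.0971]
eef_rot: [0.0, 0.733, 0.681, -0.001]
contact_force: [-3.2, -2.4, 1.1]
finger_gap: 0.001
gripper_force: 1.9
```

>>> step_arm:
  increments:
    - [0,0,-1.3,0,0,0,0]
    - [0,6,-1.3,0,0,0,0]
    - [0,12,-1.3,0,0,0,0]
    - [0,18,-1.3,0,0,0,0]
    - [0,24,-1.3,0,0,0,0]

```text
clock: 23.05
tool_pos: [0.5874, 0.1595, 0.0978]
eef_rot: [0.0, 0.732, 0.681, 0.001]
contact_force: [0.8, -0.2, 0.9]
finger_gap: 0.001
gripper_force: 0.0
```

>>> step_arm:
  increments:
    - [0,0,0.2,0,0,0,0]
    - [0,0,0.4,0,0,0,0]
    - [0,0,0.6,0,0,0,0]

```text
clock: 23.42
tool_pos: [0.5927, 0.1559, 0.0973]
eef_rot: [-0.001, 0.733, 0.68, -0.0]
contact_force: [-3.4, 2.6, 0.7]
finger_gap: 0.003
gripper_force: 1.4
```

>>> step_arm:
  increments:
    - [0,0,0.2,0,0,0,0]

```text
clock: 23.55
tool_pos: [0.5948, 0.1557, 0.0972]
eef_rot: [-0.001, 0.733, 0.68, -0.0]
contact_force: [-3.6, 2.1, 0.5]
finger_gap: -0.005
gripper_force: 1.4
```

>>> step_arm:
  increments:
    - [0,0,0.2,0,0,0,0]

```text
clock: 23.68
tool_pos: [0.5971, 0.1557, 0.0972]
eef_rot: [-0.001, 0.733, 0.68, -0.0]
contact_force: [-3.5, 2.3, 0.6]
finger_gap: 0.001
gripper_force: 1.5
```

>>> step_arm:
  increments:
    - [0,0,0.2,0,0,0,0]
    - [0,0,0.4,0,0,0,0]
    - [0,0,0.6,0,0,0,0]

```text
clock: 24.05
tool_pos: [0.6032, 0.156, 0.0972]
eef_rot: [-0.0, 0.732, 0.681, -0.0]
contact_force: [-3.4, 3.1, -0.9]
finger_gap: 0.0
gripper_force: 1.7
```

>>> step_arm:
  increments:
    - [0,0,0.2,0,0,0,0]

```text
clock: 24.18
tool_pos: [0.6052, 0.1559, 0.0972]
eef_rot: [-0.0, 0.732, 0.681, -0.0]
contact_force: [-3.3, 4.0, -0.6]
finger_gap: -0.001
gripper_force: 2.2
```

>>> step_arm:
  increments:
    - [0,0,-1.4,0,0,0,0]
    - [0,-6,-1.4,0,0,0,0]
    - [0,-12,-1.4,0,0,0,0]
    - [0,-18,-1.4,0,0,0,0]
    - [0,-24,-1.4,0,0,0,0]

```text
clock: 24.8
tool_pos: [0.5735, -0.0854, 0.0981]
eef_rot: [0.002, 0.732, 0.681, 0.0]
contact_force: [1.2, -0.1, -0.6]
finger_gap: -0.002
gripper_force: 0.0
```

>>> step_arm:
  increments:
    - [0,0,0.25,0,0,0,0]
    - [0,0,0.5,0,0,0,0]
    - [0,0,0.75,0,0,0,0]
    - [0,0,0.9,0,0,0,0]

```text
clock: 25.3
tool_pos: [0.5831, -0.082, 0.0974]
eef_rot: [0.0, 0.732, 0.682, 0.0]
contact_force: [-1.0, -0.6, -0.1]
finger_gap: -0.001
gripper_force: 0.0
```

>>> step_arm:
  increments:
    - [0,0,0.2,0,0,0,0]

```text
clock: 25.42
tool_pos: [0.585, -0.0825, 0.0973]
eef_rot: [0.0, 0.732, 0.681, -0.0]
contact_force: [-1.1, 0.9, 0.6]
finger_gap: 0.001
gripper_force: 0.0
```

>>> step_arm:
  increments:
    - [0,0,0.15,0,0,0,0]

```text
clock: 25.55
tool_pos: [0.5857, -0.0828, 0.0972]
eef_rot: [-0.001, 0.732, 0.681, -0.0]
contact_force: [-4.4, 2.4, 3.4]
finger_gap: 0.0
gripper_force: 2.4
```

>>> step_arm:
  increments:
    - [0,0,0.15,0,0,0,0]

```text
clock: 25.68
tool_pos: [0.5863, -0.0829, 0.0973]
eef_rot: [-0.002, 0.732, 0.681, -0.001]
contact_force: [-6.1, 1.8, 3.3]
finger_gap: -0.001
gripper_force: 3.1
```

>>> step_arm:
  increments:
    - [0,0,0.2,0,0,0,0]
    - [0,0,0.4,0,0,0,0]
    - [0,0,0.6,0,0,0,0]

```text
clock: 26.05
tool_pos: [0.5928, -0.0842, 0.0972]
eef_rot: [-0.001, 0.732, 0.681, -0.001]
contact_force: [-2.6, -1.7, 1.3]
finger_gap: -0.002
gripper_force: 1.7
```

>>> step_arm:
  increments:
    - [0,0,0.2,0,0,0,0]

```text
clock: 26.18
tool_pos: [0.5958, -0.0848, 0.0972]
eef_rot: [0.0, 0.733, 0.681, -0.0]
contact_force: [-1.4, -1.3, 1.0]
finger_gap: -0.006
gripper_force: 1.0
```

>>> step_arm:
  increments:
    - [0,0,-1.3,0,0,0,0]
    - [0,6,-1.3,0,0,0,0]
    - [0,12,-1.3,0,0,0,0]
    - [0,18,-1.3,0,0,0,0]
    - [0,24,-1.3,0,0,0,0]

```text
clock: 26.8
tool_pos: [0.6002, 0.1579, 0.0977]
eef_rot: [0.0, 0.733, 0.681, 0.001]
contact_force: [1.2, -0.1, 0.1]
finger_gap: -0.001
gripper_force: 0.0
```

>>> step_arm:
  increments:
    - [0,0,0.2,0,0,0,0]
    - [0,0,0.4,0,0,0,0]
    - [0,0,0.6,0,0,0,0]

```text
clock: 27.18
tool_pos: [0.6065, 0.1542, 0.0974]
eef_rot: [0.0, 0.733, 0.68, 0.0]
contact_force: [0.2, -0.1, -0.2]
finger_gap: -0.002
gripper_force: 0.0
```

>>> step_arm:
  increments:
    - [0,0,0.2,0,0,0,0]

```text
clock: 27.3
tool_pos: [0.608, 0.1542, 0.0973]
eef_rot: [-0.001, 0.733, 0.68, -0.0]
contact_force: [-2.8, 0.6, 0.7]
finger_gap: -0.001
gripper_force: 1.2
```

>>> step_arm:
  increments:
    - [0,0,0.2,0,0,0,0]

```text
clock: 27.42
tool_pos: [0.61, 0.1546, 0.0973]
eef_rot: [-0.001, 0.733, 0.68, -0.0]
contact_force: [-2.7, 0.8, 0.1]
finger_gap: 0.0
gripper_force: 1.3
```

>>> step_arm:
  increments:
    - [0,0,0.15,0,0,0,0]

```text
clock: 27.55
tool_pos: [0.6115, 0.1549, 0.0973]
eef_rot: [-0.0, 0.733, 0.681, -0.0]
contact_force: [-1.6, 0.3, 0.4]
finger_gap: 0.001
gripper_force: 1.4
```

>>> step_arm:
  increments:
    - [0,0,0.15,0,0,0,0]

```text
clock: 27.68
tool_pos: [0.6129, 0.1551, 0.0972]
eef_rot: [-0.001, 0.732, 0.681, -0.0]
contact_force: [-4.7, 1.2, 1.5]
finger_gap: 0.002
gripper_force: 2.1
```

>>> step_arm:
  increments:
    - [0,0,0.15,0,0,0,0]

```text
clock: 27.8
tool_pos: [0.614, 0.1552, 0.0972]
eef_rot: [-0.001, 0.732, 0.681, -0.001]
contact_force: [-3.9, 0.9, 2.2]
finger_gap: -0.002
gripper_force: 2.6
```

>>> step_arm:
  increments:
    - [0,0,0.1,0,0,0,0]

```text
clock: 27.92
tool_pos: [0.615, 0.1552, 0.0972]
eef_rot: [-0.001, 0.732, 0.681, -0.001]
contact_force: [-5.3, 1.8, 1.5]
finger_gap: -0.005
gripper_force: 2.6
```

>>> step_arm:
  increments:
    - [0,0,0.15,0,0,0,0]

```text
clock: 28.05
tool_pos: [0.6164, 0.1552, 0.0972]
eef_rot: [-0.001, 0.732, 0.681, -0.001]
contact_force: [-5.3, 1.4, 2.3]
finger_gap: 0.003
gripper_force: 2.6
```

>>> step_arm:
  increments:
    - [0,0,0.1,0,0,0,0]

```text
clock: 28.18
tool_pos: [0.6175, 0.1552, 0.0972]
eef_rot: [-0.001, 0.732, 0.681, -0.0]
contact_force: [-4.7, 1.6, 1.1]
finger_gap: 0.002
gripper_force: 2.6
```

>>> step_arm:
  increments:
    - [0,0,-1.4,0,0,0,0]
    - [0,-6,-1.4,0,0,0,0]
    - [0,-12,-1.4,0,0,0,0]
    - [0,-18,-1.4,0,0,0,0]
    - [0,-24,-1.4,0,0,0,0]

```text
clock: 28.8
tool_pos: [0.5865, -0.0858, 0.0978]
eef_rot: [0.001, 0.732, 0.681, 0.0]
contact_force: [0.6, 0.2, 0.0]
finger_gap: -0.003
gripper_force: 0.0
```

>>> step_arm:
  increments:
    - [0,0,0.25,0,0,0,0]
    - [0,0,0.5,0,0,0,0]
    - [0,0,0.75,0,0,0,0]
    - [0,0,0.9,0,0,0,0]

```text
clock: 29.3
tool_pos: [0.5961, -0.0829, 0.0973]
eef_rot: [0.0, 0.732, 0.682, 0.0]
contact_force: [0.2, 0.6, 0.2]
finger_gap: -0.004
gripper_force: 0.0
```

>>> step_arm:
  increments:
    - [0,0,0.2,0,0,0,0]

```text
clock: 29.42
tool_pos: [0.598, -0.0835, 0.0973]
eef_rot: [0.0, 0.732, 0.681, 0.0]
contact_force: [-0.5, 0.3, 0.2]
finger_gap: 0.002
gripper_force: 0.0
```

>>> step_arm:
  increments:
    - [0,0,0.15,0,0,0,0]

```text
clock: 29.55
tool_pos: [0.599, -0.0839, 0.0973]
eef_rot: [-0.001, 0.732, 0.681, -0.0]
contact_force: [-1.9, 0.4, 1.4]
finger_gap: -0.003
gripper_force: 1.2
```

>>> step_arm:
  increments:
    - [0,0,0.1,0,0,0,0]

```text
clock: 29.68
tool_pos: [0.5999, -0.0842, 0.0973]
eef_rot: [-0.001, 0.732, 0.681, -0.0]
contact_force: [-1.6, 1.4, 1.1]
finger_gap: -0.002
gripper_force: 1.0
```

>>> step_arm:
  increments:
    - [0,0,0.15,0,0,0,0]

```text
clock: 29.8
tool_pos: [0.6007, -0.0844, 0.0972]
eef_rot: [-0.001, 0.732, 0.681, -0.001]
contact_force: [-8.2, 2.0, 3.9]
finger_gap: -0.002
gripper_force: 3.7
```

>>> step_arm:
  increments:
    - [0,0,0.1,0,0,0,0]

```text
clock: 29.92
tool_pos: [0.6007, -0.0844, 0.0973]
eef_rot: [-0.002, 0.732, 0.681, -0.002]
contact_force: [-9.6, 3.2, 5.1]
finger_gap: -0.003
gripper_force: 4.9
```

>>> step_arm:
  increments:
    - [0,0,0.1,0,0,0,0]

```text
clock: 30.05
tool_pos: [0.6006, -0.0844, 0.0973]
eef_rot: [-0.003, 0.732, 0.681, -0.002]
contact_force: [-11.9, 2.5, 6.5]
finger_gap: -0.005
gripper_force: 6.4
```

>>> step_arm:
  increments:
    - [0,0,0.1,0,0,0,0]

```text
clock: 30.18
tool_pos: [0.6006, -0.0844, 0.0973]
eef_rot: [-0.004, 0.732, 0.681, -0.003]
contact_force: [-16.0, 3.1, 8.5]
finger_gap: -0.002
gripper_force: 7.9
```

>>> step_arm:
  increments:
    - [0,0,-1.4,0,0,0,0]
    - [0,6,-1.4,0,0,0,0]
    - [0,12,-1.4,0,0,0,0]
    - [0,18,-1.4,0,0,0,0]
    - [0,24,-1.4,0,0,0,0]

```text
clock: 30.8
tool_pos: [0.6088, 0.1569, 0.0976]
eef_rot: [0.001, 0.733, 0.681, 0.001]
contact_force: [1.1, 0.3, 0.2]
finger_gap: -0.002
gripper_force: 0.0
```

>>> step_arm:
  increments:
    - [0,0,0.25,0,0,0,0]
    - [0,0,0.5,0,0,0,0]
    - [0,0,0.75,0,0,0,0]
    - [0,0,0.9,0,0,0,0]

```text
clock: 31.3
tool_pos: [0.6177, 0.1532, 0.0974]
eef_rot: [0.0, 0.733, 0.68, 0.0]
contact_force: [-0.4, 0.2, 1.1]
finger_gap: -0.0
gripper_force: 0.0
```

>>> step_arm:
  increments:
    - [0,0,0.15,0,0,0,0]

```text
clock: 31.42
tool_pos: [0.6178, 0.1532, 0.0974]
eef_rot: [-0.001, 0.733, 0.68, -0.001]
contact_force: [-6.5, -2.0, 3.3]
finger_gap: 0.0
gripper_force: 2.8
```

>>> step_arm:
  increments:
    - [0,0,0.15,0,0,0,0]

```text
clock: 31.55
tool_pos: [0.6179, 0.1532, 0.0974]
eef_rot: [-0.002, 0.733, 0.68, -0.003]
contact_force: [-9.7, -2.3, 4.1]
finger_gap: 0.002
gripper_force: 5.1
```

>>> step_arm:
  increments:
    - [0,0,0.1,0,0,0,0]

```text
clock: 31.68
tool_pos: [0.6179, 0.1532, 0.0974]
eef_rot: [-0.002, 0.733, 0.681, -0.004]
contact_force: [-12.7, -2.9, 6.4]
finger_gap: 0.001
gripper_force: 6.3
```

>>> step_arm:
  increments:
    - [0,0,-2,0,0,0,0]
    - [0,0,-5,0,0,0,0]
    - [0,0,-5,-4,0,0,0]
    - [0,0,-5,-7,0,0,0]
    - [0,0,-5,-7,0,0,0]

```text
clock: 32.3
tool_pos: [0.5734, 0.1581, 0.1712]
eef_rot: [0.002, 0.733, 0.681, 0.003]
contact_force: [1.1, -0.5, 1.0]
finger_gap: -0.002
gripper_force: 0.0
```

```bash
python3 - <<'E'
from h import *
o=get_obs(); print(o['clock'],o['tool_pos'],o['eef_rot'],o['contact_force'])
p=camera('wrist'); s=camera('side'); c=camera('scene'); save(p,'w1.png')
for n,pp in(('w',p),('s',s),('c',c)):
  for q in ['lid','lid_left','lid_right','catch_pivot']:
    r=pinpoint(pp,q); print(n,q,[(np.round(x['position'],4).tolist(),round(x['score'],2)) for x in r[:1]])
E
```

```text
32.3 [0.57344481 0.15813665 0.17124353] [0.00219398 0.73260646 0.68064025 0.00343721] [ 1.10408337 -0.48381912  0.97567816]
w lid []
w lid_left [([0.6292, 0.1554, 0.1172], 0.64)]
w lid_right []
w catch_pivot [([0.6255, 0.2134, 0.13], 0.73)]
s lid [([0.6923, 0.0273, 0.0998], 0.95)]
s lid_left [([0.628, 0.1543, 0.1155], 0.86)]
s lid_right [([0.6132, -0.0828, 0.119], 0.81)]
s catch_pivot [([0.6244, 0.2137, 0.1276], 0.6)]
c lid [([0.69, 0.0284, 0.1049], 0.57)]
c lid_left [([0.6328, 0.159, 0.1186], 0.95)]
c lid_right [([0.6162, -0.0838, 0.1165], 0.9)]
c catch_pivot [([0.6248, 0.2107, 0.1279], 0.66)]
```

View pics/w1.png

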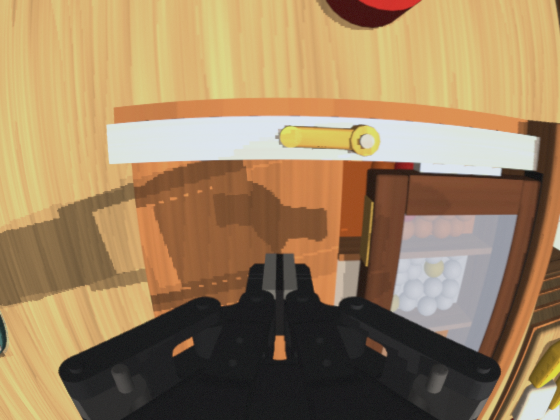

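The lid is up against the far board. The button hub is at (365,141) and its tip at (290,136), so the angle is about -0.04. Next I'll move the shut fingers to the outer side of the bar.

>>> step_arm:
  increments:
    - [0,5,1,0,0,0,0]
    - [0,8.7,1,0,0,0,0]
    - [0,8.7,1,2,0,0,0]
    - [0,8.7,1,4,0,0,0]
    - [0,8.7,1,4,0,0,0]

```text
clock: 33.67
tool_pos: [0.5861, 0.2432, 0.1242]
eef_rot: [-0.001, 0.733, 0.681, -0.003]
contact_force: [-0.3, -0.3, -0.2]
finger_gap: 0.006
gripper_force: 0.0
```

>>> step_arm:
  increments:
    - [0,0,0,0,0,0,0]

```text
clock: 33.8
tool_pos: [0.5879, 0.2437, 0.1277]
eef_rot: [0.0, 0.733, 0.681, 0.0]
contact_force: [-0.2, -0.8, -0.3]
finger_gap: 0.003
gripper_force: 0.0
```

>>> step_arm:
  increments:
    - [0,0,0.1,0.2,0,0,0]
    - [0,-0.8,0,0.2,0,0,0]
    - [0,-1.7,-0.1,0.2,0,0,0]
    - [0,-2.5,-0.3,0.2,0,0,0]

```text
clock: 34.3
tool_pos: [0.5832, 0.2192, 0.126]
eef_rot: [0.0, 0.732, 0.681, 0.001]
contact_force: [0.1, 2.6, 0.3]
finger_gap: -0.001
gripper_force: 1.0
```

```bash
python3 - <<'E'
from h import *
p=camera('wrist'); save(p,'w2.png'); o=get_obs(); print(o['tool_pos'],o['contact_force'],o['clock'])
E
```

```text
[0.5827196  0.21797773 0.12586428] [-0.23771084  0.98399457  0.48130821] 34.35
```

View pics/w2.png

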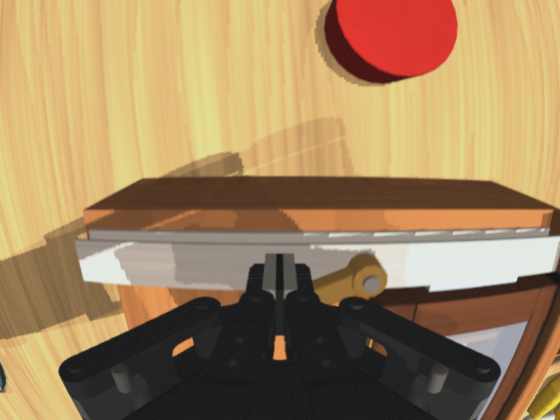

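The wrist view shows the bar swung inward to about 25°, pushed by the fingers at (300,290), with the hub at (370,278). I'll continue along the arc.

>>> step_arm:
  increments:
    - [0,-1,0,0,0,0,0]
    - [0,-2,0.4,0,0,0,0]
    - [0,-2.6,0.8,0,0,0,0]
    - [0,-3.1,1.3,0,0,0,0]
    - [0,-3.6,1.8,0,0,0,0]

```text
clock: 34.98
tool_pos: [0.5983, 0.1816, 0.1251]
eef_rot: [-0.0, 0.732, 0.681, -0.001]
contact_force: [-1.8, 1.2, 1.6]
finger_gap: 0.001
gripper_force: 0.9
```

>>> step_arm:
  increments:
    - [0,0,0.2,0,0,0,0]
    - [0,0,0.3,0,0,0,0]

```text
clock: 35.22
tool_pos: [0.601, 0.1809, 0.125]
eef_rot: [0.0, 0.733, 0.681, -0.001]
contact_force: [-1.7, -1.4, 0.6]
finger_gap: 0.004
gripper_force: 1.1
```

>>> step_arm:
  increments:
    - [0,0,0.1,0,0,0,0]

```text
clock: 35.35
tool_pos: [0.6019, 0.1814, 0.125]
eef_rot: [0.0, 0.733, 0.681, -0.001]
contact_force: [-2.8, -2.1, 0.1]
finger_gap: -0.001
gripper_force: 1.0
```

>>> step_arm:
  increments:
    - [0,0,0.15,0,0,0,0]

```text
clock: 35.48
tool_pos: [0.6035, 0.1816, 0.1251]
eef_rot: [-0.0, 0.732, 0.681, -0.0]
contact_force: [-2.3, -1.1, -0.2]
finger_gap: -0.004
gripper_force: 1.0
```

>>> step_arm:
  increments:
    - [0,0,0.1,0,0,0,0]

```text
clock: 35.6
tool_pos: [0.6046, 0.1817, 0.1252]
eef_rot: [-0.0, 0.732, 0.681, -0.0]
contact_force: [-2.0, -1.7, 0.6]
finger_gap: -0.003
gripper_force: 1.0
```

>>> step_arm:
  increments:
    - [0,0,0.1,0,0,0,0]

```text
clock: 35.72
tool_pos: [0.6053, 0.1817, 0.1251]
eef_rot: [-0.0, 0.732, 0.681, -0.0]
contact_force: [-4.3, -1.1, 1.1]
finger_gap: 0.001
gripper_force: 2.0
```

>>> step_arm:
  increments:
    - [0,0,0.1,0,0,0,0]

```text
clock: 35.85
tool_pos: [0.6055, 0.1816, 0.1251]
eef_rot: [-0.001, 0.732, 0.681, -0.001]
contact_force: [-7.2, -1.2, 2.1]
finger_gap: -0.001
gripper_force: 3.4
```

The force rises at .6055, so the bar has reached its stop. I'll back off, lift clear and look.

>>> step_arm:
  increments:
    - [0,0,-1,0,0,0,0]
    - [0,0,-4,0,0,0,0]
    - [0,0,-6,-4,0,0,0]
    - [0,0,-8,-9,0,0,0]
    - [0,0,-8,-10,0,0,0]

```text
clock: 36.48
tool_pos: [0.5281, 0.1887, 0.2313]
eef_rot: [0.003, 0.732, 0.681, 0.005]
contact_force: [0.3, -0.2, -0.2]
finger_gap: 0.003
gripper_force: 0.0
```

>>> step_arm:
  increments:
    - [0,0,0,0,0,0,0]
    - [0,0,0,0,0,0,0]

```text
clock: 36.72
tool_pos: [0.5265, 0.1873, 0.2232]
eef_rot: [-0.001, 0.732, 0.681, -0.001]
contact_force: [0.1, -1.5, 0.5]
finger_gap: 0.003
gripper_force: 0.0
```

```bash
python3 - <<'E'
from h import *
p=camera('wrist'); s=camera('scene'); d=camera('side')
o=get_obs(); print(o['tool_pos'],o['contact_force'],o['clock'])
for n,pp in(('w',p),('c',s),('d',d)):
  for q in ['lid_left','lid_right','jar','packet','tin']:
    r=pinpoint(pp,q); print(n,q,[(np.round(x['position'],4).tolist(),round(x['score'],2)) for x in r[:1]])
a=cv2.resize(s['color'][170:310,195:385],None,fx=3,fy=3,interpolation=cv2.INTER_CUBIC)
b=p['color'][:420,160:390]; a=cv2.copyMakeBorder(a,0,0,0,0,cv2.BORDER_CONSTANT); b=b
im=np.zeros((420,800,3),np.uint8); im[:,:570]=a; im[:,570:]=b; cv2.imwrite('pics/fin.png',im[:,:,::-1])
E
```

```text
[0.52652047 0.18718322 0.22319146] [-0.41607314 -0.70527608 -0.04113955] 36.875
w lid_left [([0.6304, 0.1575, 0.1161], 0.6)]
w lid_right []
w jar []
w packet []
w tin [([0.6719, 0.3633, 0.001], 0.98)]
c lid_left [([0.6314, 0.1578, 0.1201], 0.63)]
c lid_right [([0.6162, -0.0842, 0.1191], 0.69)]
c jar [([0.6444, -0.3136, 0.0034], 0.73)]
c packet []
c tin [([0.6777, 0.3646, -0.0042], 0.8)]
d lid_left [([0.6282, 0.1563, 0.1189], 0.6)]
d lid_right [([0.6144, -0.083, 0.1164], 0.63)]
d jar [([0.6416, -0.3153, -0.002], 0.74)]
d packet [([0.4841, -0.2773, -0.0015], 0.65)]
d tin [([0.6778, 0.361, 0.0005], 0.83)]
```

View pics/fin.png

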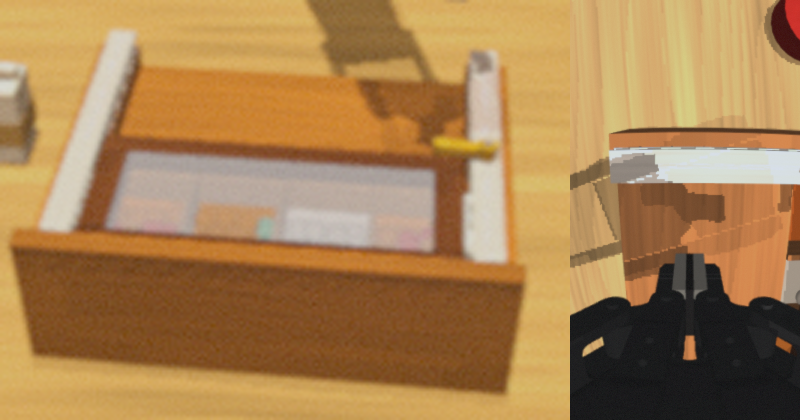

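The lid is against the far board along its whole width. The brass button, with its hub at (490,150) and tip at (437,145), lies across behind the near edge. The jar, packet and tin haven't moved.

```bash
python3 -c "
from rig import *
print(sign_off())"
```

```text
the job is handed in; nothing more can be done
None
```

The lid is fully home at both ends and the turn-button is swung across behind it to its stop. Push forces stayed at about 18 N or less, the goods beside the case were not disturbed, and the job was handed in at about 37 s.

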